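Seat a tapered ink pot in the bench mixer

TASK

Put the steel ink pot with the yellow knob into the orange tapered nest of the bench ink mixer so that it settles upright and centred, then press it steadily down until the nest bottoms on its stop, ending with a steady downward push of 15 N held for half a second, and let go. Be gentle: do not drop the pot in, never press harder than 18 N, keep the pot upright throughout, and do not disturb the jar, tape roll or squeegee.

Things in the scene. Friction and masses are not known exactly. Their poses are not given: they have to be found in the camera images.
- pot_mid (a point): Lidded steel ink pot, 340 to 480 g, 96 mm tall, standing on the bench at first; this point is on its axis 48 mm above its foot, z up. A bare steel cone widens from 48 mm diameter at the foot to 88 mm at 50 mm height; then a black lid rim of 92 mm diameter from 50 to 56 mm; then the yellow knob. Rigid, lid fixed.
- knob_top (a point): Centre of the flat top of the pot's yellow knob, 48 mm above pot_mid. The knob is the grip: an upright cylinder of 28 mm diameter and 40 mm height below this point, down to the lid.
- nest: Orange open tapered nest in the mixer; its slick inner taper matches the pot's cone. Origin on its upright axis, 2 mm above where the pot's foot comes to lie when nested: pot_mid is then 46 mm above it (within 1.5 mm) and the lid rim about 4 mm above the nest's rim. A pot let go within 4 mm of the axis slides down and centres itself.
- nest_rim (a point): Centre of the nest's mouth, 44 mm above nest. Mouth 83 mm across, 53 mm at the lower end of the taper 38 mm below (22 degrees from vertical); outside 97 mm. The nest slides straight down with steady drag: carries the pot's weight, sinks when pushed with 4 to 6 N more, stays where left.
- plate (a joint): Spring plate under nest and stop, unseen inside the mixer: its compression in m, 7 N per mm. About 0.0003 with the empty nest, 0.0008 to 0.001 with the pot in it, 0.0016 while the nest sinks against its drag; it rises above that only when the nest is on its stop, to about 0.003 at a 15 N push.
- mixer: Bench ink mixer, fixed: grey tube of 124 mm diameter, 70 mm high, on a black foot 150 x 140 mm; origin under its centre on the bench. 40 mm high control pod in front, not to be used. The nest starts 6 to 28 mm above its hard stop; the stop's height is set by a hidden collar anywhere within 16 mm and cannot be measured: feel it by the rise of the force.
- jar_mid (a point): Bystander: closed green ink jar with black cap, 66 mm diameter, 85 mm tall; the point is at its middle.
- tape_mid (a point): Bystander: roll of beige tape lying flat, 90 mm diameter, 25 mm high; the point is at its middle.
- squeegee_mid (a point): Bystander: small squeegee lying flat, 48 x 150 x 30 mm, wooden handle and red blade; the point is near its middle.
There are look-alikes about, which are no part of the job. Leave any red or turquoise look-alike of the part that bears pot_mid alone.

How it is judged:
By the outcome, as a careful person would: the job done as asked, in the order asked, and still so for the second after the job is handed in, with the robot touching nothing.
It also fails if it takes over 64 s, if anything falls off the work surface, if the arm or the gripper's body presses on something with over 40 N, if the wrist force passes 120 N, or if a joint passes its speed limit or range.

ROBOT

A 6-joint arm with a two-finger parallel gripper is mounted at the origin on the work surface. World frame = base frame: x ahead of the robot, y to its left, z up, the work surface at z = 0. Lengths are in mm, angles in rad, forces in N, time in s.
With the tool pointing down it reaches from about 350 to 875 mm from the base axis. Payload 15.5 kg.
Tool frame: the origin (TCP) lies midway between the tips of the shut fingers; the grasp point (between the pads) lies r.tcp_to_grasp behind it (r.tcp_to_grasp is the distance from the TCP to the grasp point, in mm); z points along the fingers, y is the direction in which the jaws open and shut (so a half turn about z gives the same grasp; the last joint's range is limited). The gripper opens to 85 mm and grips with 20 to 120 N. Pads are 22 mm wide; open, the fingers measure 114 mm over their backs; the gripper's body (76 mm by 85 mm) begins 54 mm behind the grasp point. The pads swing forward as they close: fully open they stand 13 mm farther back than shut.
Start: joints at [1.115, 0.494, 1.345, -0, 1.302, -0.096], TCP at [220.05, 584.983, 231.277] pointing down, gripper open.
Joint ranges: [-2.91, 2.91], [-0.82, 2.16], [0.22, 2.67], [-1.22, 4.37], [0.12, 2.79], [-3.08, 3.08]. Speed limits (rad/s): [1.89, 1.89, 2.57, 3.01, 3.01, 3.01].

INTERFACE

Orientations are given as a rotation vector (axis times angle).
In Python, from workcell import r gives the robot as it stands. The module is installed in compiled form; this text tells all that it offers.
- The arm moves only by the tool drive_tool, never from a script. Its argument "commands" is one flat list of numbers, 7 for each row, row after row: the turn, a rotation vector about the tool's x, y, z in degrees, then the shift along the tool's x, y, z in mm, then the gripper command: -1 is fully open, 1 is shut, values between are in proportion. A call has exactly 5 rows; each row shifts and turns the commanded pose from where the row before left it, along the tool's axes as they then stand; what a row does not reach is not made up. A row lasts 1/12 s, in which the tool goes at most 41.7 mm and 7.16 degrees, less where a joint would pass 70% of its speed; a pose out of reach is approached as far as the arm can. A call with a gripper value outside its range is refused whole. The fingers move at their own pace and stop on an object; the grip force is fixed at half the most. Time passes only in rows, so rows that do not move let the fingers close, or fill a call up. It gives the time, the measured TCP pose, the force and the opening at its end, in the units of the state.
- r.sense(): the state, without advancing time (a new reading comes with each control period).
- r.read_camera(name): name is "side" or "top" or "wrist"; returns a dict with "frame" (420x560x3 uint8, blue, green, red), "range_z" (420x560 float32, mm along the optical axis (not along the pixel's ray), 0 where there is no reading), "fx", "fy", "cx", "cy" (pixels), "k1" (the pictures are not rectified: a ray, as slopes to the right and down, at radius r is drawn at 1 + k1 r^2 times it, then the intrinsics apply), "xyz" and "orientation" of the camera in the world. Camera axes: x right, y up, looking along -z (the intrinsics and any distortion apply to the point x, -y, -z); pixel columns grow to the right and rows downward; lengths in mm; the calibration is good to about 2 mm. A picture is of the moment at which its call begins.
- r.hand_in(): hands the job in, once; it reports no verdict.
The state is a dict: "t": time; "q": joint angles; "dq": joint speeds; "tau": joint torques, N m; "eef_pos": TCP position; "orientation": TCP orientation; "ft_force": force on the tool from outside, world axes, zero at the start; "torque": the same for the moment, N m; "opening": finger opening in mm.
Only numpy, scipy, OpenCV 4.12 (cv2) and the standard library are available. Lean on these libraries where they do the work, as an engineer would, in place of code of your own. Each camera call takes 0.05 s, during which the arm holds its last target.

## Working session

There is one attempt and no reset: what is moved stays moved. The work goes in short steps, Python scripts to look and compute and a tool call to move; the robot and the scene stay as the last step left them, time stands still between calls to the robot, and variables do not carry over. Pictures are saved under pics/ and viewed, and the job is handed in when it is done.

Besides the shell and the picture viewer there is one more tool, called after "Emit:" as name(argument=value, ...) on one line, values as JSON. drive_tool: Moves the arm, as the interface text tells. Its arguments: {"type":"object","properties":{"commands":{"type":"array","items":{"type":"number"}}},"required":["commands"]}

```bash
mkdir -p pics; cat > h.py <<'E'
import numpy as np, cv2, json
from scipy.spatial.transform import Rotation as R
from workcell import r
def cam(n):
    d=r.read_camera(n); return d
def rot(o):
    o=np.array(o,float)
    if o.shape==(3,3): return o
    if o.size==4: return R.from_quat(o).as_matrix()
    return R.from_rotvec(o).as_matrix()
def ray(d,u,v):
    xd=(u-d['cx'])/d['fx']; yd=(v-d['cy'])/d['fy']
    x,y=xd,yd
    for _ in range(20):
        s=1+d['k1']*(x*x+y*y); x,y=xd/s,yd/s
    return np.array(d['xyz'],float), rot(d['orientation'])@np.array([x,-y,-1.0])
def onplane(d,u,v,z):
    o,w=ray(d,u,v); return o+w*(z-o[2])/w[2]
def atdepth(d,u,v):
    o,w=ray(d,u,v); return o+w*d['range_z'][int(v),int(u)]
def save(d,name): cv2.imwrite('pics/'+name+'.png',d['frame'])
E
python3 - <<'E'
from h import *
s=r.sense(); print(s, r.tcp_to_grasp)
import pickle
for n in ['side','top','wrist']:
    d=cam(n); save(d,n+'0'); pickle.dump(d,open(n+'0.pkl','wb'))
    print(n,{k:v for k,v in d.items() if k not in('frame','range_z')})
E
```

```text
{'t': 0.0, 'q': array([ 1.11551546e+00,  4.94198856e-01,  1.34614590e+00, -1.01440124e-05,
        1.30248495e+00, -9.55141871e-02]), 'dq': array([-1.28690743e-03,  8.78676139e-04, -6.85363692e-04,  4.51424555e-07,
        3.18666122e-04, -1.02143100e-03]), 'tau': array([-3.79573306e-03, -8.82175469e+01, -3.83856297e+01, -4.56497737e-04,
        1.02337197e-02, -7.37444282e-06]), 'eef_pos': array([219.88265425, 584.65558945, 230.68550255]), 'orientation': array([-5.62014644e-01, -3.09058021e+00,  1.87391335e-03]), 'ft_force': array([-0.79869735,  0.10040383, -0.42815858]), 'torque': array([0.03730187, 0.01952599, 0.00089461]), 'opening': 85.47005184544052} 18.700000000000003
side {'fx': 447.26336756158935, 'fy': 447.26336756158935, 'cx': 279.4747180026549, 'cy': 208.7365220207461, 'k1': -0.043801554095927585, 'xyz': array([ 545.0061626 ,  799.80513794, 1084.9427692 ]), 'orientation': array([ 0.06905356, -1.02777004, -2.87088075])}
top {'fx': 464.71472434528846, 'fy': 464.71472434528846, 'cx': 280.4781581817778, 'cy': 205.95650826436608, 'k1': -0.14299177063350066, 'xyz': array([ 445.01126649,   -9.82248161, 1160.89132575]), 'orientation': array([ 0.1401762 , -0.12571624, -1.55847907])}
wrist {'fx': 318.0051144500938, 'fy': 318.0051144500938, 'cx': 279.52149400405904, 'cy': 208.3118639254816, 'k1': -0.060525070351328585, 'xyz': array([150.02443752, 611.12683068, 373.32572601]), 'orientation': array([-0.26273542, -0.18057021,  1.20213951])}
```

View pics/side0.png

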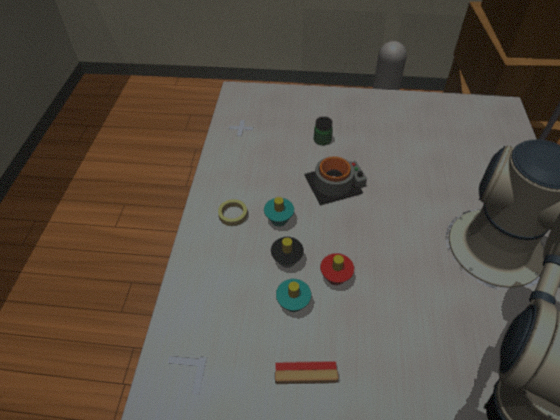

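View pics/top0.png

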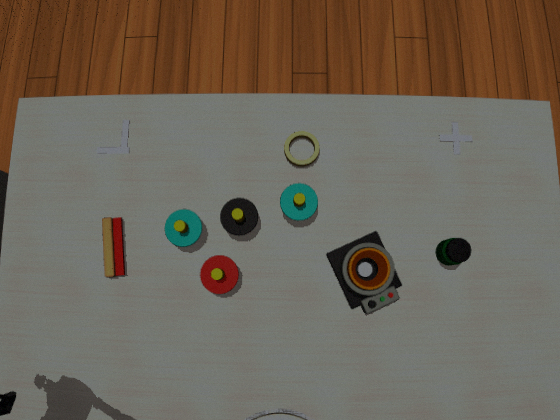

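View pics/wrist0.png

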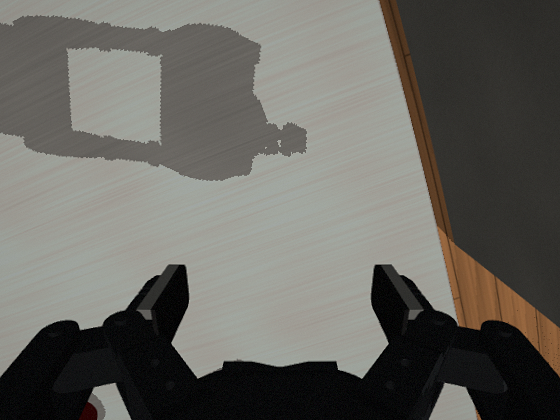

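The side view shows the black-lid pot near (287,250), with the nest at (335,168). In the top view they are at (239,217) and (368,268). Turquoise and red look-alikes surround the pot. Next I'll measure positions.

```bash
python3 - <<'E'
from h import *
import pickle
D={n:pickle.load(open(n+'0.pkl','rb')) for n in('side','top')}
def blobs(d,lo,hi,amin=20,ero=0):
    hsv=cv2.cvtColor(d['frame'],cv2.COLOR_BGR2HSV)
    m=cv2.inRange(hsv,np.array(lo),np.array(hi))
    n,l,st,c=cv2.connectedComponentsWithStats(m)
    return [(c[i],st[i],l==i) for i in range(1,n) if st[i][4]>=amin]
for n,d in D.items():
    for name,lo,hi in [('yellow',(22,150,80),(35,255,255)),('orange',(5,150,60),(18,255,255)),('turq',(80,100,50),(100,255,255)),('red',(0,180,80),(4,255,255)),('green',(50,80,20),(79,255,255)),('black',(0,0,0),(180,255,40))]:
        for c,s,m in blobs(d,lo,hi,40):
            z=d['range_z'][m]; z=z[z>0]
            ys,xs=np.where(m); P=np.array([atdepth(d,u,v) for u,v in zip(xs,ys) if d['range_z'][v,u]>0])
            if len(P)==0 or len(P)>6000: continue
            zt=np.percentile(P[:,2],95); t=P[P[:,2]>zt-6]
            print(n,name,c.round(1),s, 'zmax',zt.round(1),'topc',((t.max(0)+t.min(0))/2).round(1),'ext',np.ptp(t,axis=0).round(0),'mean',t.mean(0).round(1))
E
```

```text
side yellow [278.4 200.4] [275 198   8   6  41] zmax 99.7 topc [645.1 -38.5  97.3] ext [21. 22.  7.] mean [645.  -38.2  97.1]
side yellow [286.6 241.3] [282 238  10   8  63] zmax 98.7 topc [608.4 102.7  96.7] ext [25. 24.  7.] mean [608.1 103.6  96.3]
side yellow [338.  259.1] [334 255   9   9  67] zmax 99.9 topc [469.2 147.2  97.7] ext [21. 26.  7.] mean [468.9 147.9  97. ]
side yellow [293.2 286.4] [289 282   9   9  64] zmax 99.4 topc [579.5 238.8  97.3] ext [21. 25.  7.] mean [579.  240.1  96.9]
side orange [506.7  58.2] [501  50  14  15  41] zmax -80.6 topc [ -325.6 -1181.    -82.1] ext [ 57. 115.   9.] mean [ -322.9 -1171.    -83.9]
side orange [550.4  62.6] [543  59  17   7  49] zmax -77.4 topc [ -523.5 -1155.3   -79.3] ext [90. 63.  8.] mean [ -514.9 -1152.6   -80.5]
side orange [81.6 88.6] [77 82 12 12 45] zmax -741.6 topc [ 2201.9 -1660.2  -741.5] ext [83. 79. 11.] mean [ 2203.4 -1652.8  -742.8]
side orange [ 69.7 133. ] [ 57 127  24  14  85] zmax -740.2 topc [ 2100.6 -1173.8  -739.6] ext [139.  95.  12.] mean [ 2080.8 -1182.3  -742.2]
side orange [334.8 166.8] [320 157  30 
[... 4488 characters left out ...]
 56.7] ext [136.  75.  33.] mean [ 463.1 -166.1   54.2]
top black [452.9 251.1] [436 238  35  28 753] zmax 88.9 topc [ 528.2 -420.1   87.4] ext [55. 57.  9.] mean [ 527.7 -419.8   86.4]
top black [368.  268.2] [356 258  22  23 214] zmax 16.8 topc [ 485.5 -209.3   30.1] ext [54. 58. 39.] mean [ 488.2 -214.6   14.7]
top black [395.1 281.2] [388 271  14  18 107] zmax 61.8 topc [ 464.7 -262.7   70.5] ext [23.  9.  6.] mean [ 466.3 -263.9   71. ]
top black [371.5 303.9] [368 300   8   9  52] zmax 56.2 topc [ 402.7 -216.5   53.6] ext [16. 15.  7.] mean [ 402.5 -216.7   53.3]
top black [  6.6 402.4] [  0 392  16  24 277] zmax 327.3 topc [198.6 517.6 329. ] ext [26. 10. 15.] mean [201.3 517.7 326.4]
```

```bash
python3 - <<'E'
import cv2
for n,b in(('side',(200,100,400,330)),('top',(90,160,480,320))):
    f=cv2.imread(f'pics/{n}0.png')[b[1]:b[3],b[0]:b[2]]
    k=2 if n=='top' else 2.5
    cv2.imwrite(f'pics/{n}0z.png',cv2.resize(f,None,fx=k,fy=k,interpolation=2))
E
cat >> h.py <<'E'
def goto(x,y,z,n=5):
    s=r.sense(); Rm=rot(s['orientation']); d=Rm.T@(np.array([x,y,z])-np.array(s['eef_pos']))
    print('t',round(s['t'],2),'pos',np.round(s['eef_pos'],1),'F',np.round(s['ft_force'],1),'tool delta',d.round(1),'len',np.linalg.norm(d).round(0),'yaw x-axis',Rm[:,0].round(3),'z',Rm[:,2].round(4))
E
python3 -c "
from h import *
goto(608,102,170)"
```

```text
t 0.15 pos [219.9 584.7 230.8] F [ 0.   0.4 -0.4] tool delta [-533.2 -315.1   61.1] len 622.0 yaw x-axis [-0.936  0.352  0.   ] z [-4.e-04 -9.e-04 -1.e+00]
```

View pics/top0z.png

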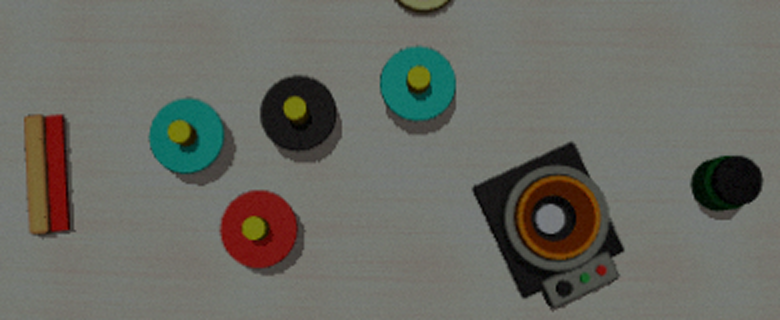

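The zoomed view shows the black-lid steel pot at (298,113) and the nest at (560,218). The squeegee, jar and tape roll are well clear of the route. I'll move above the pot.

Emit:
drive_tool(commands=[0, 0, 0, -15, -9, 2, -1, 0, 0, 0, -30, -18, 3, -1, 0, 0, 0, -30, -18, 3, -1, 0, 0, 0, -30, -18, 3, -1, 0, 0, 0, -30, -18, 3, -1])

```text
t: 0.57
eef_pos: [318.4, 460.3, 217.0]
orientation: [-0.561, -3.091, 0.0]
ft_force: [1.4, 1.2, -0.3]
opening: 85.2
```

Emit:
drive_tool(commands=[0, 0, 0, -30, -18, 3, -1, 0, 0, 0, -30, -18, 3, -1, 0, 0, 0, -30, -18, 3, -1, 0, 0, 0, -30, -18, 3, -1, 0, 0, 0, -30, -18, 3, -1])

```text
t: 0.98
eef_pos: [427.3, 323.1, 202.1]
orientation: [-0.562, -3.091, 0.0]
ft_force: [0.6, 1.3, -1.2]
opening: 85.2
```

Emit:
drive_tool(commands=[0, 0, 0, -30, -18, 3, -1, 0, 0, 0, -30, -18, 3, -1, 0, 0, 0, -30, -18, 3, -1, 0, 0, 0, -15, -9, 3, -1, 0, 0, 0, 0, 0, 0, -1])

```text
t: 1.4
eef_pos: [504.7, 225.8, 189.6]
orientation: [0.567, 3.09, -0.001]
ft_force: [-0.4, -0.1, 0.2]
opening: 85.5
```

```bash
python3 -c "
from h import *
goto(608,102,170)
d=cam('wrist'); save(d,'w1'); import pickle; pickle.dump(d,open('w1.pkl','wb'))"
```

```text
t 1.4 pos [504.7 225.8 189.6] F [-0.4 -0.1  0.2] tool delta [-140.5  -79.    19.7] len 162.0 yaw x-axis [-0.935  0.355 -0.   ] z [-1.e-04 -8.e-04 -1.e+00]
```

View pics/w1.png

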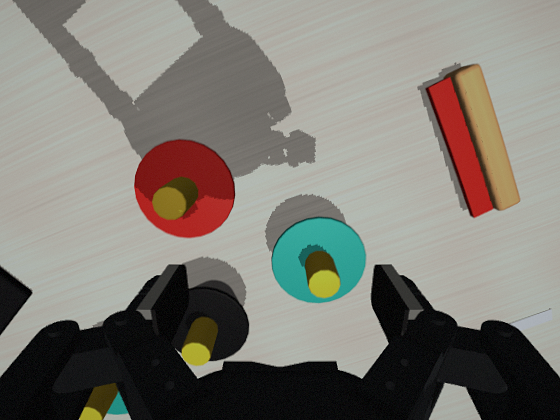

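The wrist view shows the black pot ahead at the lower left (200,345), and the turquoise and red pots are clear of the fingers. Moving on.

Emit:
drive_tool(commands=[0, 0, 0, -20, -11, 0, -1, 0, 0, 0, -30, -17, 0, -1, 0, 0, 0, -30, -17, 0, -1, 0, 0, 0, -30, -17, 0, -1, 0, 0, 0, -30, -17, 0, -1])

```text
t: 1.87
eef_pos: [606.3, 105.1, 190.4]
orientation: [-0.56, -3.091, -0.0]
ft_force: [1.1, 0.5, 0.8]
opening: 85.1
```

Emit:
drive_tool(commands=[0, 0, 0, 0, 0, 10, -1, 0, 0, 0, 0, 0, 10, -1, 0, 0, 0, 0, 0, 0, -1, 0, 0, 0, 0, 0, 0, -1, 0, 0, 0, 0, 0, 0, -1])

```text
t: 2.28
eef_pos: [605.2, 106.6, 170.5]
orientation: [-0.56, -3.091, -0.0]
ft_force: [-0.5, 0.2, 0.0]
opening: 85.0
```

```bash
python3 -c "
from h import *
goto(608,102,170)
d=cam('wrist'); save(d,'w2'); import pickle; pickle.dump(d,open('w2.pkl','wb'))"
```

```text
t 2.28 pos [605.2 106.6 170.5] F [-0.5  0.2  0. ] tool delta [-4.2 -3.3  0.5] len 5.0 yaw x-axis [-0.936  0.351  0.   ] z [-4.e-04  1.e-04 -1.e+00]
```

View pics/w2.png

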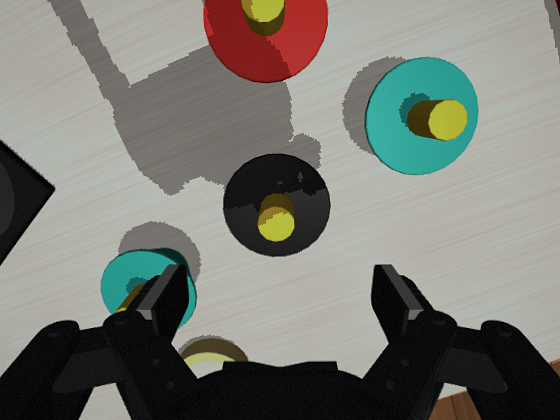

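The black lid shows at (277,205), with its yellow knob top at (276,224) between the open fingers.

```bash
cat >> h.py <<'E'
def knob(d,roi,z=96,vmin=150):
    u0,v0,u1,v1=roi; hsv=cv2.cvtColor(d['frame'],cv2.COLOR_BGR2HSV)
    m=cv2.inRange(hsv,np.array((22,120,vmin)),np.array((35,255,255))); k=np.zeros_like(m); k[v0:v1,u0:u1]=m[v0:v1,u0:u1]
    c=max(cv2.findContours(k,0,1)[0],key=cv2.contourArea); e=cv2.fitEllipse(c)
    p=onplane(d,*e[0],z); q=[onplane(d,*x[0],z)[:2] for x in c]
    (cx,cy),rad=cv2.minEnclosingCircle(np.array(q,np.float32))
    print('knob ell',np.round(e[0],1),np.round(e[1],1),'pt',p.round(1),'circ',round(cx,1),round(cy,1),'diam',round(2*rad,1)); return p
E
python3 - <<'E'
from h import *
import pickle
d=pickle.load(open('w2.pkl','rb')); 
hsv=cv2.cvtColor(d['frame'],cv2.COLOR_BGR2HSV); print(hsv[225,276],hsv[200,280])
knob(d,(240,180,310,260)); print(atdepth(d,276,226))
# lid rim outline
m=cv2.inRange(d['frame'],(0,0,0),(60,60,60)); m[:150]=0;m[262:]=0;m[:,:205]=0;m[:,345:]=0
# shadow excluded: darker than? 
g=cv2.cvtColor(d['frame'],6); print(g[205,250],g[240,255],g[180,215],g[175,250])
c=max(cv2.findContours(cv2.inRange(g,0,75)[150:262,205:345],0,1)[0],key=cv2.contourArea)
h=cv2.convexHull(c)+np.array([205,150]); q=np.array([onplane(d,*x[0],56)[:2] for x in h],np.float32)
print('lid',cv2.minEnclosingCircle(q), cv2.fitEllipse(h))
E
```

```text
[ 31 173 187] [ 22 207  69]
knob ell [277.4 226.9] [24.9 35.7] pt [610.8 102.9  96. ] circ 608.5 102.5 diam 26.1
[609.86304203 102.155016    95.69970697]
36 33 118 17
lid ((607.5774536132812, 102.64540100097656), 45.58760070800781) ((276.202880859375, 204.46864318847656), (102.9188232421875, 106.90560150146484), 94.11339569091797)
```

Emit:
drive_tool(commands=[0, 0, 0, -2, -1.5, 10, -1, 0, 0, 0, -2, -1.5, 20, -1, 0, 0, 0, 0, 0, 20, -1, 0, 0, 0, 0, 0, 15, -1, 0, 0, 0, 0, 0, 0, -1])

```text
t: 2.75
eef_pos: [606.8, 101.2, 102.2]
orientation: [-0.561, -3.087, 0.002]
ft_force: [-1.8, -0.2, -0.7]
opening: 85.2
```

Emit:
drive_tool(commands=[0, 0, 0, 0, 0, 15, 0, 0, 0, 0, 0, 0, 15, 0, 0, 0, 0, 0, 0, 11, 0, 0, 0, 0, 0, 0, 0, 0, 0, 0, 0, 0, 0, 0, 0])

```text
t: 3.17
eef_pos: [608.5, 101.3, 64.4]
orientation: [-0.562, -3.09, 0.0]
ft_force: [0.1, -0.9, 0.0]
opening: 42.7
```

```bash
python3 -c "
from h import *
goto(608,102.5,64); print(r.sense()['opening'])
d=cam('wrist'); save(d,'w3'); print(np.round(d['range_z'][200:300:20,270:290:10]))"
```

```text
t 3.17 pos [608.5 101.3  64.4] F [ 0.1 -0.9  0. ] tool delta [0.9 1.  0.4] len 1.0 yaw x-axis [-0.936  0.352  0.   ] z [-5.e-04 -1.e-04 -1.e+00]
42.68205429702953
[[157. 157.]
 [161. 159.]
 [159. 155.]
 [137. 133.]
 [126. 124.]]
```

View pics/w3.png

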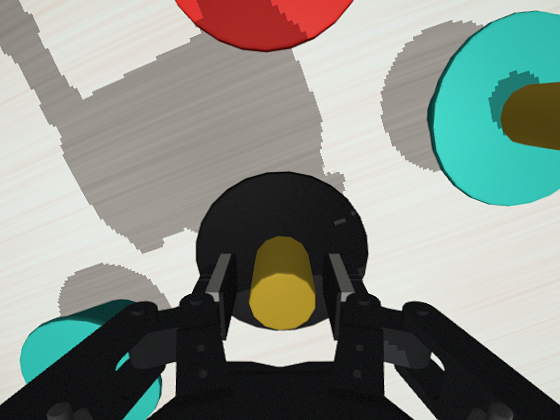

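The knob (283,300) sits centred between the pads (inner faces near 232 and 332). I'll trim 1 mm and close.

Emit:
drive_tool(commands=[0, 0, 0, 1, 1, 0, 0, 0, 0, 0, 0, 0, 0, 0.2, 0, 0, 0, 0, 0, 0, 0.4, 0, 0, 0, 0, 0, 0, 1, 0, 0, 0, 0, 0, 0, 1])

```text
t: 3.63
eef_pos: [608.4, 102.6, 65.2]
orientation: [0.562, 3.09, 0.001]
ft_force: [-1.3, -0.7, 8.2]
opening: 26.2
```

Emit:
drive_tool(commands=[0, 0, 0, 0, 0, 0, 1, 0, 0, 0, 0, 0, 0, 1, 0, 0, 0, 0, 0, 0, 1, 0, 0, 0, 0, 0, 0, 1, 0, 0, 0, 0, 0, 0, 1])

```text
t: 4.05
eef_pos: [608.4, 102.6, 65.2]
orientation: [0.562, 3.09, 0.001]
ft_force: [-1.9, -0.1, 7.9]
opening: 26.9
```

Emit:
drive_tool(commands=[0, 0, 0, 0, 0, -1, 1, 0, 0, 0, 0, 0, -3, 1, 0, 0, 0, 0, 0, -6, 1, 0, 0, 0, 0, 0, -10, 1, 0, 0, 0, 0, 0, -10, 1])

```text
t: 4.47
eef_pos: [607.9, 102.5, 95.2]
orientation: [-0.562, -3.091, 0.0]
ft_force: [-0.7, -0.3, -3.7]
opening: 26.1
```

Emit:
drive_tool(commands=[0, 0, 0, 0, 0, -15, 1, 0, 0, 0, 0, 0, -20, 1, 0, 0, 0, 0, 0, -20, 1, 0, 0, 0, 0, 0, -15, 1, 0, 0, 0, 0, 0, -10, 1])

```text
t: 4.88
eef_pos: [608.7, 102.5, 177.1]
orientation: [0.562, 3.088, 0.001]
ft_force: [0.3, -0.2, -2.4]
opening: 26.6
```

Emit:
drive_tool(commands=[0, 0, 0, 0, 0, -10, 1, 0, 0, 0, 0, 0, 0, 1, 0, 0, 0, 0, 0, 0, 1, 0, 0, 0, 0, 0, 0, 1, 0, 0, 0, 0, 0, 0, 1])

```text
t: 5.3
eef_pos: [607.5, 102.5, 183.3]
orientation: [-0.562, -3.089, 0.001]
ft_force: [0.3, 0.8, -3.6]
opening: 26.6
```

```bash
python3 -c "
from h import *
goto(485,-204,184); print(r.sense()['opening'],r.sense()['torque'])
import pickle
for n in ('wrist','side'):
  d=cam(n); save(d,n+'4');pickle.dump(d,open(n+'4.pkl','wb'))"
```

```text
t 5.3 pos [607.5 102.5 183.3] F [ 0.3  0.8 -3.6] tool delta [   6.8 -330.    -0.5] len 330.0 yaw x-axis [-0.936  0.352  0.002] z [-1.7e-03 -1.0e-04 -1.0e+00]
26.62273647233739 [ 0.02828143  0.01250447 -0.03925128]
```

View pics/wrist4.png

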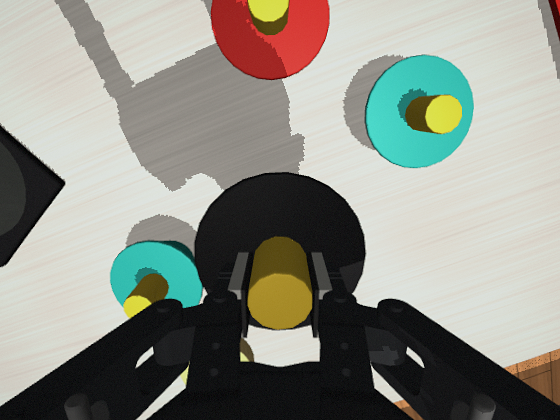

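View pics/side4.png

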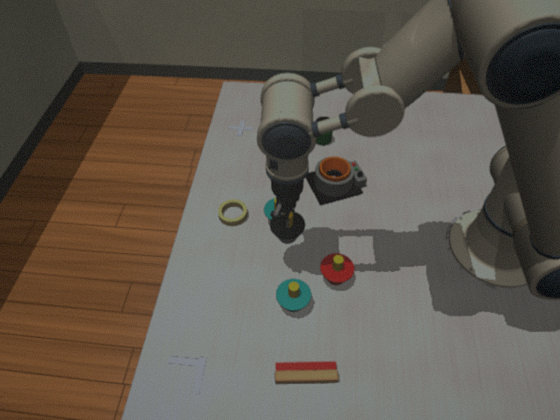

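The pot is held at (280,290) and hangs level, reading about 3.6 N. The neighbouring pots were not disturbed. Next I'll refine the nest's centre and rim height.

```bash
python3 - <<'E'
from h import *
import pickle
for n,roi in(('side',(310,145,365,195)),('top',(340,240,395,300))):
    d=pickle.load(open(n+'0.pkl','rb')); u0,v0,u1,v1=roi
    hsv=cv2.cvtColor(d['frame'],cv2.COLOR_BGR2HSV); m=cv2.inRange(hsv,(5,130,50),(20,255,255)); k=np.zeros_like(m);k[v0:v1,u0:u1]=m[v0:v1,u0:u1]
    c=max(cv2.findContours(k,0,1)[0],key=cv2.contourArea); h=cv2.convexHull(c)
    ys,xs=np.where(k>0); P=np.array([atdepth(d,u,v) for u,v in zip(xs,ys)]); 
    cc=P[:,:2]-[485,-204]; rr=np.hypot(*cc.T); ring=(rr>43)&(rr<48)
    print(n,'ring z med',np.median(P[ring,2]),len(P[ring]))
    q=np.array([onplane(d,*x[0],83)[:2] for x in h],np.float32); print(n,cv2.minEnclosingCircle(q),cv2.fitEllipse(h), onplane(d,*cv2.fitEllipse(h)[0],83))
    q=q.astype(float);A=np.c_[2*q,np.ones(len(q))];s=np.linalg.lstsq(A,(q**2).sum(1),rcond=None)[0];print('lsq',s[:2],np.sqrt(s[2]+s[0]**2+s[1]**2))
    # mixer tube outer & bright hole skip ; lid same method
    m=cv2.inRange(hsv,(0,0,0),(180,255,45)); k=np.zeros_like(m); u0,v0,u1,v1=(268,232,306,275) if n=='side' else (215,195,262,240); k[v0:v1,u0:u1]=m[v0:v1,u0:u1]
    c=max(cv2.findContours(k,0,1)[0],key=cv2.contourArea); h=cv2.convexHull(c);q=np.array([onplane(d,*x[0],56)[:2] for x in h],np.float32); print('lid',cv2.minEnclosingCircle(q))
E
```

```text
side ring z med 80.51866293223202 166
side ((486.0649719238281, -198.06715393066406), 51.750789642333984) ((334.5239562988281, 168.41339111328125), (23.626766204833984, 31.333053588867188), 94.6982421875) [ 485.0771387  -197.00840741   83.        ]
lsq [ 485.09004503 -198.21680662] 50.49598255751678
lid ((607.8675537109375, 109.11207580566406), 47.91687774658203)
top ring z med 83.04793660963196 279
top ((484.79327392578125, -205.2296142578125), 49.379520416259766) ((368.8716125488281, 268.18133544921875), (41.89924240112305, 42.36297607421875), 139.92649841308594) [ 484.86150689 -204.94014674   83.        ]
lsq [ 485.08076233 -205.10187175] 48.91161545147373
lid ((608.2245483398438, 101.10338592529297), 45.653053283691406)
```

Emit:
drive_tool(commands=[0, 0, 0, -3, -10, 0, 1, 0, 0, 0, -6, -20, 0, 1, 0, 0, 0, -8, -28, 0, 1, 0, 0, 0, -8, -28, 0, 1, 0, 0, 0, -8, -28, 0, 1])

```text
t: 5.82
eef_pos: [598.3, -17.4, 184.0]
orientation: [-0.561, -3.091, 0.0]
ft_force: [1.3, -0.5, -3.8]
opening: 26.4
```

Emit:
drive_tool(commands=[0, 0, 0, -8, -28, 0, 1, 0, 0, 0, -8, -28, 0, 1, 0, 0, 0, -8, -28, 0, 1, 0, 0, 0, -8, -28, 0, 1, 0, 0, 0, -8, -28, 0, 1])

```text
t: 6.23
eef_pos: [586.2, -162.9, 184.1]
orientation: [-0.562, -3.09, 0.0]
ft_force: [0.6, 0.5, -5.0]
opening: 26.6
```

Emit:
drive_tool(commands=[0, 0, 0, -7, -26, 0, 1, 0, 0, 0, -6, -20, 0, 1, 0, 0, 0, -5, -18, 0, 1, 0, 0, 0, -3, -10, 0, 1, 0, 0, 0, 0, 0, 0, 1])

```text
t: 6.65
eef_pos: [580.1, -239.9, 184.0]
orientation: [-0.565, -3.09, 0.001]
ft_force: [-0.4, -0.5, -3.7]
opening: 26.2
```

```bash
python3 -c "
from h import *
goto(485,-204,184); s=r.sense(); print(s['opening'],s['torque'],np.abs(s['dq']).max())
import pickle
for n in ('wrist',):
  d=cam(n); save(d,n+'5');pickle.dump(d,open(n+'5.pkl','wb'))"
```

```text
t 6.65 pos [ 580.1 -239.9  184. ] F [-0.4 -0.5 -3.7] tool delta [ 1.016e+02 -1.000e-01 -0.000e+00] len 102.0 yaw x-axis [-0.935  0.354  0.   ] z [-2.e-04 -4.e-04 -1.e+00]
26.215585245226688 [ 0.00698308 -0.00226815 -0.04455488] 0.0419509457289653
```

View pics/wrist5.png

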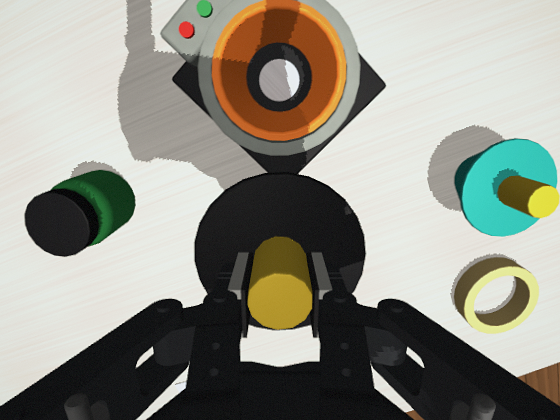

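The nest mouth is centred near (279,72) and fully visible, and the pot is held at (280,250). I'll fit both.

```bash
python3 - <<'E'
from h import *
import pickle
d=pickle.load(open('wrist5.pkl','rb'))
def lsq(q):
    q=np.array(q,float);A=np.c_[2*q,np.ones(len(q))];s=np.linalg.lstsq(A,(q**2).sum(1),rcond=None)[0];return s[:2].round(1),np.sqrt(s[2]+s[0]**2+s[1]**2).round(1)
hsv=cv2.cvtColor(d['frame'],cv2.COLOR_BGR2HSV); m=cv2.inRange(hsv,(5,150,60),(20,255,255)); m[160:]=0; m[:,:180]=0; m[:,380:]=0
c=max(cv2.findContours(m,0,1)[0],key=cv2.contourArea); h=cv2.convexHull(c)
h=h[h[:,0,1]>2]
ys,xs=np.where(m>0); P=np.array([atdepth(d,u,v) for u,v in zip(xs,ys)]); rr=np.hypot(*(P[:,:2]-[485,-204]).T); ring=(rr>43)&(rr<47.5)
zr=np.median(P[ring,2]); print('rim z',zr,np.percentile(P[ring,2],[10,90]),ring.sum())
for z in (zr,83): print('nest outer',lsq([onplane(d,*x[0],z)[:2] for x in h]))
# inner mouth: threshold between bright rim and interior by depth: points below rim z-3
# inner hole (bright disc) and lower ring
# held lid : hull lower dark region
g=cv2.cvtColor(d['frame'],6); k=cv2.inRange(g,0,60); k[:172]=0;k[262:]=0;k[:,:190]=0;k[:,370:]=0
n,l,st,cc=cv2.connectedComponentsWithStats(k); print(st[1:][st[1:,4]>500])
i=1+np.argmax(st[1:,4]); c=max(cv2.findContours((l==i).astype(np.uint8),0,1)[0],key=cv2.contourArea); h=cv2.convexHull(c); h=h[(h[:,0,1]<235)]
print('lid circ', lsq([onplane(d,*x[0],174.8)[:2] for x in h]),len(h), 'z',atdepth(d,230,220))
E
```

```text
rim z 82.2812211794398 [81.27502164 83.21700254] 2494
nest outer (array([ 485.1, -204.9]), np.float64(48.3))
nest outer (array([ 485.2, -204.9]), np.float64(48.1))
[[  195   172   170    90 11157]]
lid circ (array([ 578. , -239.2]), np.float64(44.2)) 25 z [ 550.94174932 -255.65380458  174.90911058]
```

The fits give nest (485.1, -204.7) with rim z about 82.5, and the pot axis matches the TCP within about 0.5 mm. Nested contact is therefore expected at TCP z of about 101. I'll move over the nest, then lower.

Emit:
drive_tool(commands=[0, 0, 0, 15, 0, 0, 1, 0, 0, 0, 28, 0, 0, 1, 0, 0, 0, 28, -0.5, 0, 1, 0, 0, 0, 20, 0, 0, 1, 0, 0, 0, 10, 0, 0, 1])

```text
t: 7.12
eef_pos: [483.3, -200.3, 184.1]
orientation: [-0.56, -3.089, -0.001]
ft_force: [-0.1, -0.1, -3.8]
opening: 26.7
```

Emit:
drive_tool(commands=[0, 0, 0, 0, 0, 5, 1, 0, 0, 0, 0, 0, 10, 1, 0, 0, 0, 0, 0, 10, 1, 0, 0, 0, 0, 0, 5, 1, 0, 0, 0, 0, 0, 0, 1])

```text
t: 7.53
eef_pos: [485.7, -202.3, 152.4]
orientation: [-0.561, -3.089, -0.001]
ft_force: [0.6, -1.2, -3.4]
opening: 26.6
```

```bash
python3 -c "
from h import *
goto(485.1,-204.6,112); s=r.sense(); print(s['opening'],s['torque'])
import pickle
for n in ('wrist','top'):
  d=cam(n); save(d,n+'6');pickle.dump(d,open(n+'6.pkl','wb'))"
```

```text
t 7.53 pos [ 485.7 -202.3  152.4] F [ 0.6 -1.2 -3.4] tool delta [-0.3 -2.4 40.4] len 40.0 yaw x-axis [-0.936  0.352  0.002] z [-0.0022  0.0012 -1.    ]
26.633967502752807 [ 0.00843724  0.00434118 -0.01581821]
```

View pics/wrist6.png

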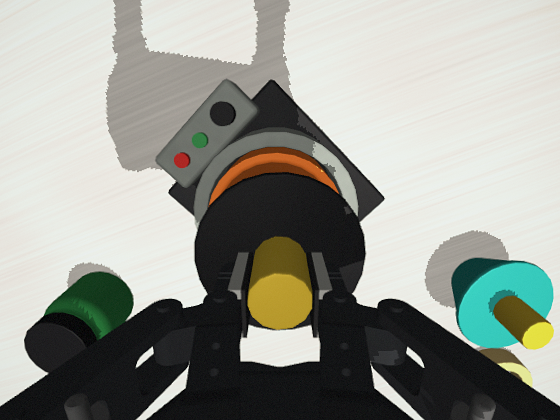

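```bash
python3 -c "
from h import *
goto(485.1,-204.6,112)
for i in range(2):
  cam('top'); goto(485.1,-204.6,112)"
```

```text
t 7.63 pos [ 486.1 -202.6  153.7] F [-0.4 -0.6 -4. ] tool delta [ 0.1 -2.3 41.7] len 42.0 yaw x-axis [-0.936  0.352  0.001] z [-8.e-04  4.e-04 -1.e+00]
t 7.68 pos [ 486.1 -202.6  154.1] F [-0.3  0.2 -2.3] tool delta [ 0.3 -2.2 42.1] len 42.0 yaw x-axis [-0.936  0.352  0.   ] z [-2.e-04  1.e-04 -1.e+00]
t 7.73 pos [ 486.2 -202.7  154.4] F [ 0.1 -1.  -4.4] tool delta [ 0.4 -2.2 42.4] len 42.0 yaw x-axis [-0.936  0.352 -0.   ] z [ 3.e-04 -1.e-04 -1.e+00]
```

Emit:
drive_tool(commands=[0, 0, 0, 0, -2.2, 0, 1, 0, 0, 0, 0, 0, 4, 1, 0, 0, 0, 0, 0, 6, 1, 0, 0, 0, 0, 0, 6, 1, 0, 0, 0, 0, 0, 6, 1])

```text
t: 8.15
eef_pos: [484.9, -204.5, 131.5]
orientation: [-0.562, -3.091, -0.0]
ft_force: [0.7, 0.2, -5.0]
opening: 26.7
```

Emit:
drive_tool(commands=[0, 0, 0, 0, 0, 6, 1, 0, 0, 0, 0, 0, 5, 1, 0, 0, 0, 0, 0, 3, 1, 0, 0, 0, 0, 0, 1, 1, 0, 0, 0, 0, 0, 0, 1])

```text
t: 8.57
eef_pos: [485.0, -204.5, 117.0]
orientation: [-0.562, -3.09, -0.0]
ft_force: [0.4, 0.5, -3.2]
opening: 26.3
```

Emit:
drive_tool(commands=[0, 0, 0, 0, 0, 0, 1, 0, 0, 0, 0, 0, 0, 1, 0, 0, 0, 0, 0, 0, 1, 0, 0, 0, 0, 0, 0, 1, 0, 0, 0, 0, 0, 0, 1])

```text
t: 8.98
eef_pos: [485.1, -204.6, 117.4]
orientation: [0.562, 3.091, -0.0]
ft_force: [0.1, -0.2, -3.8]
opening: 26.5
```

```bash
python3 -c "
from h import *
goto(485.1,-204.6,106); s=r.sense(); print(s['opening'],s['torque'])
import pickle
for n in ('wrist','side'):
  d=cam(n); save(d,n+'7');pickle.dump(d,open(n+'7.pkl','wb'))
goto(485.1,-204.6,106)"
```

```text
t 8.98 pos [ 485.1 -204.6  117.4] F [ 0.1 -0.2 -3.8] tool delta [-0.   0.  11.4] len 11.0 yaw x-axis [-0.936  0.352 -0.   ] z [ 2.e-04 -1.e-04 -1.e+00]
26.536085430612314 [-0.0364463  -0.04698749  0.03049144]
t 9.08 pos [ 485.  -204.6  117.4] F [-0.9 -0.7 -3.6] tool delta [-0.1  0.  11.4] len 11.0 yaw x-axis [-0.936  0.352 -0.   ] z [ 1.e-04 -1.e-04 -1.e+00]
```

View pics/wrist7.png

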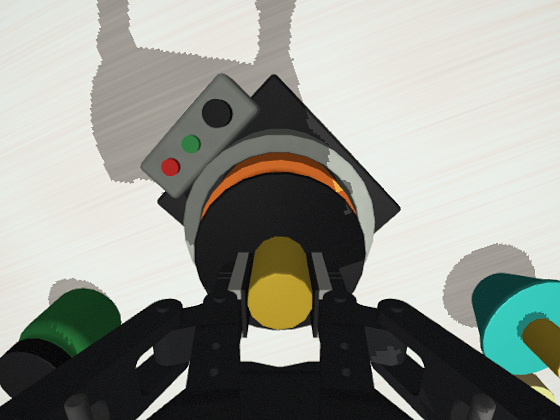

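The pot is centred left to right over the nest (orange crescent symmetric about column 280), with no contact yet. I'll lower slowly.

Emit:
drive_tool(commands=[0, 0, 0, 0, 0, 2, 1, 0, 0, 0, 0, 0, 3, 1, 0, 0, 0, 0, 0, 3, 1, 0, 0, 0, 0, 0, 2, 1, 0, 0, 0, 0, 0, 1, 1])

```text
t: 9.5
eef_pos: [484.8, -204.5, 105.8]
orientation: [-0.562, -3.09, -0.0]
ft_force: [-0.3, 0.3, -4.1]
opening: 26.5
```

Emit:
drive_tool(commands=[0, 0, 0, 0, 0, 0.5, 1, 0, 0, 0, 0, 0, 0.5, 1, 0, 0, 0, 0, 0, 0.5, 1, 0, 0, 0, 0, 0, 0, 1, 0, 0, 0, 0, 0, 0, 1])

```text
t: 9.92
eef_pos: [485.0, -204.6, 104.8]
orientation: [0.562, 3.091, -0.0]
ft_force: [0.9, 0.6, -3.8]
opening: 26.1
```

Emit:
drive_tool(commands=[0, 0, 0, 0, 0, 0.5, 1, 0, 0, 0, 0, 0, 0.5, 1, 0, 0, 0, 0, 0, 0.5, 1, 0, 0, 0, 0, 0, 0, 1, 0, 0, 0, 0, 0, 0, 1])

```text
t: 10.33
eef_pos: [485.0, -204.6, 103.3]
orientation: [-0.562, -3.091, 0.0]
ft_force: [0.1, 0.4, -3.1]
opening: 26.5
```

Emit:
drive_tool(commands=[0, 0, 0, 0, 0, 0.4, 1, 0, 0, 0, 0, 0, 0.3, 1, 0, 0, 0, 0, 0, 0.3, 1, 0, 0, 0, 0, 0, 0, 1, 0, 0, 0, 0, 0, 0, 1])

```text
t: 10.75
eef_pos: [485.0, -204.6, 102.3]
orientation: [-0.562, -3.091, 0.0]
ft_force: [-0.6, -0.4, -3.6]
opening: 26.6
```

Emit:
drive_tool(commands=[0, 0, 0, 0, 0, 0.4, 1, 0, 0, 0, 0, 0, 0.3, 1, 0, 0, 0, 0, 0, 0.3, 1, 0, 0, 0, 0, 0, 0, 1, 0, 0, 0, 0, 0, 0, 1])

```text
t: 11.17
eef_pos: [485.1, -204.6, 101.4]
orientation: [0.562, 3.091, -0.0]
ft_force: [-1.0, -0.4, 0.9]
opening: 26.8
```

Contact came at z=101.4, as predicted. I'll settle and check.

```bash
python3 -c "
from h import *
for i in range(3):
  d=cam('wrist' if i<1 else 'top'); 
  if i==0: save(d,'wrist8')
  goto(485.1,-204.6,101.4); print(r.sense()['torque'])"
```

```text
t 11.22 pos [ 485.1 -204.6  101.4] F [-0.3 -1.4  0.3] tool delta [ 0.  0. -0.] len 0.0 yaw x-axis [-0.936  0.352 -0.   ] z [ 2.e-04 -1.e-04 -1.e+00]
[-0.18181603  0.12226931 -0.02399656]
t 11.27 pos [ 485.1 -204.6  101.4] F [-1.  -1.3 -0. ] tool delta [ 0.  0. -0.] len 0.0 yaw x-axis [-0.936  0.352 -0.   ] z [ 2.e-04 -1.e-04 -1.e+00]
[-0.26824082  0.08750304 -0.01084971]
t 11.32 pos [ 485.1 -204.6  101.4] F [-0.4 -1.6  0.5] tool delta [ 0. -0. -0.] len 0.0 yaw x-axis [-0.936  0.352 -0.   ] z [ 2.e-04 -1.e-04 -1.e+00]
[-0.23176523  0.17303561  0.01943995]
```

View pics/wrist8.png

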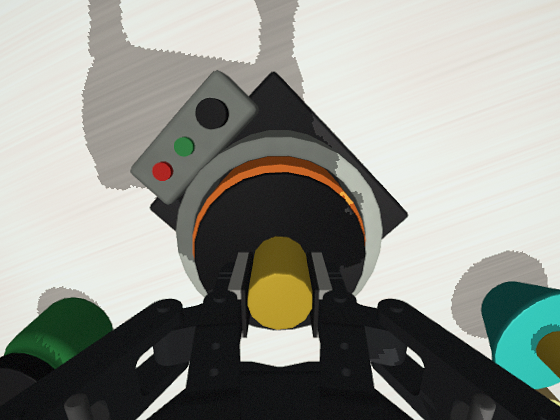

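The force is about 0, so the nest carries the pot. The small lateral reading comes from a slight offset on the taper. I'll release just wide enough for the pot to centre itself.

Emit:
drive_tool(commands=[0, 0, 0, 0, 0, 0, 0.3, 0, 0, 0, 0, 0, 0, 0.15, 0, 0, 0, 0, 0, 0, 0, 0, 0, 0, 0, 0, 0, 0, 0, 0, 0, 0, 0, 0, 0])

```text
t: 11.73
eef_pos: [485.0, -204.5, 101.3]
orientation: [-0.562, -3.091, -0.0]
ft_force: [-0.8, -0.5, -0.2]
opening: 42.9
```

```bash
python3 -c "
from h import *
import pickle
goto(485.1,-204.6,101.4)
for i in ('wrist','side'):
  d=cam(i); save(d,i+'9'); pickle.dump(d,open(i+'9.pkl','wb'))
goto(485.1,-204.6,101.4)"
python3 -c "
import cv2
f=cv2.imread('pics/side9.png')[110:230,270:420];cv2.imwrite('pics/side9z.png',cv2.resize(f,None,fx=4,fy=4,interpolation=2))"
```

```text
t 11.73 pos [ 485.  -204.5  101.3] F [-0.8 -0.5 -0.2] tool delta [-0.1 -0.  -0.1] len 0.0 yaw x-axis [-0.936  0.352  0.   ] z [-0.  0. -1.]
t 11.83 pos [ 485.  -204.5  101.3] F [-0.1 -0.3 -0.1] tool delta [-0.1 -0.1 -0.1] len 0.0 yaw x-axis [-0.936  0.352  0.   ] z [ 0.  0. -1.]
```

View pics/wrist9.png

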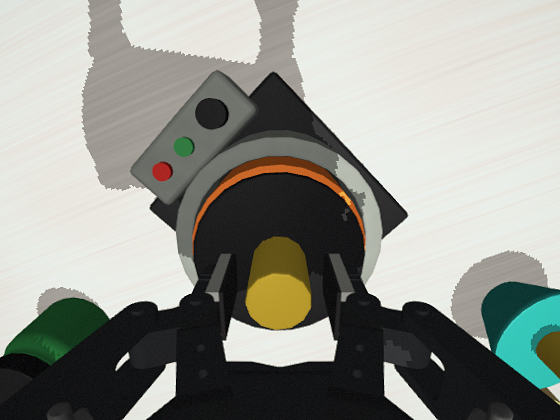

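View pics/side9z.png

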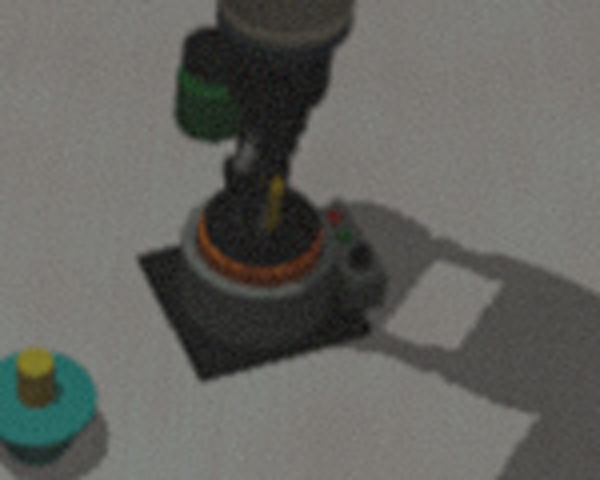

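The pot sits level in the nest: the lid rim just clears the orange rim evenly, and the knob is at (278,285) with no force on the tool. I'll raise, close the fingers and check the centring.

Emit:
drive_tool(commands=[0, 0, 0, 0, 0, -5, 0, 0, 0, 0, 0, 0, -15, 0, 0, 0, 0, 0, 0, -20, 0, 0, 0, 0, 0, 0, -15, 0, 0, 0, 0, 0, 0, -10, 0])

```text
t: 12.25
eef_pos: [485.5, -204.8, 168.1]
orientation: [0.562, 3.089, -0.001]
ft_force: [1.6, -0.6, -0.2]
opening: 42.7
```

Emit:
drive_tool(commands=[0, 0, 0, 0, 0, -5, 1, 0, 0, 0, 0, 0, 0, 1, 0, 0, 0, 0, 0, 0, 1, 0, 0, 0, 0, 0, 0, 1, 0, 0, 0, 0, 0, 0, 1])

```text
t: 12.67
eef_pos: [484.6, -204.3, 170.5]
orientation: [-0.562, -3.089, -0.001]
ft_force: [0.1, -0.1, 0.2]
opening: -0.2
```

```bash
python3 -c "
from h import *
import pickle
goto(485.1,-204.6,140)
for i in ('wrist','top'):
  d=cam(i); save(d,i+'10'); pickle.dump(d,open(i+'10.pkl','wb'))
goto(485.1,-204.6,140)"
python3 -c "
import cv2
f=cv2.imread('pics/top10.png')[200:340,300:480];cv2.imwrite('pics/top10z.png',cv2.resize(f,None,fx=4,fy=4,interpolation=2))"
```

```text
t 12.67 pos [ 484.6 -204.3  170.5] F [ 0.1 -0.1  0.2] tool delta [-0.6 -0.1 30.5] len 30.0 yaw x-axis [-0.936  0.352  0.001] z [-1.3e-03  7.0e-04 -1.0e+00]
t 12.77 pos [ 484.8 -204.4  170.7] F [0.5 0.1 0.5] tool delta [-0.4 -0.  30.7] len 31.0 yaw x-axis [-0.936  0.352  0.001] z [-9.e-04  5.e-04 -1.e+00]
```

View pics/wrist10.png

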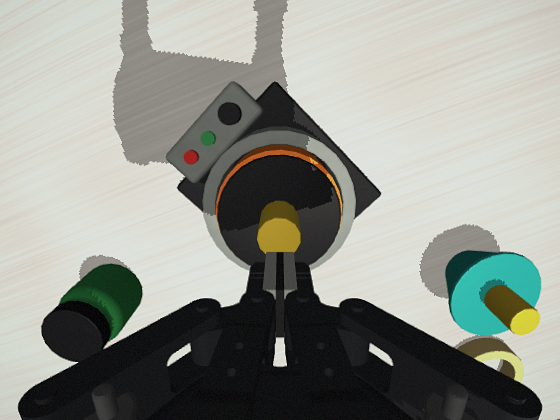

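View pics/top10z.png

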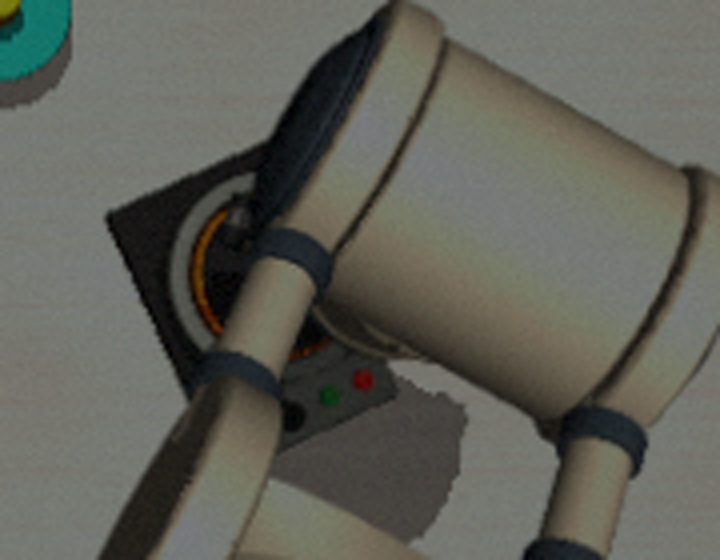

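The pot is upright in the nest in the wrist view: lid centre near (280,212), knob at (279,225), with an even orange rim all round. I'll measure its centre before pressing on the knob top.

```bash
python3 - <<'E'
from h import *
import pickle
d=pickle.load(open('wrist10.pkl','rb'))
def lsq(q):
    q=np.array(q,float);A=np.c_[2*q,np.ones(len(q))];s=np.linalg.lstsq(A,(q**2).sum(1),rcond=None)[0];return s[:2].round(1),np.sqrt(s[2]+s[0]**2+s[1]**2).round(1)
g=cv2.cvtColor(d['frame'],6); sat=cv2.cvtColor(d['frame'],cv2.COLOR_BGR2HSV)[...,1]
k=cv2.inRange(g,0,75); k[:150]=0;k[262:]=0;k[:,:212]=0;k[:,346:]=0
k[sat>150]=0
n,l,st,cc=cv2.connectedComponentsWithStats(k); i=1+np.argmax(st[1:,4]); print(st[i])
h=cv2.convexHull(max(cv2.findContours((l==i).astype(np.uint8),0,1)[0],key=cv2.contourArea)); h=h[h[:,0,1]<225]
z=np.median([atdepth(d,u,v)[2] for u in range(235,255,3) for v in range(190,230,4)]); print('lid top z',z,[atdepth(d,u,v)[2].round(1) for u,v in((240,200),(320,200),(280,165),(240,240),(320,240))])
print('lid',lsq([onplane(d,*x[0],92.5)[:2] for x in h]))
hs=cv2.cvtColor(d['frame'],cv2.COLOR_BGR2HSV); m=cv2.inRange(hs,(5,150,60),(20,255,255)); m[230:]=0;m[:140]=0;m[:,:205]=0;m[:,350:]=0
h=cv2.convexHull(max(cv2.findContours(m,0,1)[0],key=cv2.contourArea)); h=h[h[:,0,1]<200]; print('rim',lsq([onplane(d,*x[0],82.4)[:2] for x in h]))
for u,v in((272,235),(285,235),(279,240),(279,232)): print(atdepth(d,u,v).round(1))
E
```

```text
[ 217  155  124  107 8853]
lid top z 92.26586499589243 [np.float64(93.6), np.float64(92.1), np.float64(92.3), np.float64(92.8), np.float64(91.4)]
lid (array([ 484.2, -204.9]), np.float64(45.0))
rim (array([ 479.8, -203.1]), np.float64(46.1))
[ 481.4 -208.   132.1]
[ 484.1 -200.6  132.2]
[ 486.  -205.2  132. ]
[ 481.2 -203.4  131.8]
```

Emit:
drive_tool(commands=[0, 0, 0, 0, 0, 5, 1, 0, 0, 0, 0, 0, 8, 1, 0, 0, 0, 0, 0, 8, 1, 0, 0, 0, 0, 0, 7, 1, 0, 0, 0, 0, 0, 4, 1])

```text
t: 13.18
eef_pos: [484.5, -204.3, 137.8]
orientation: [-0.562, -3.089, -0.001]
ft_force: [-1.1, 0.3, 0.3]
opening: -0.0
```

Emit:
drive_tool(commands=[0, 0, 0, 0, 0, 2, 1, 0, 0, 0, 0, 0, 0, 1, 0, 0, 0, 0, 0, 0, 1, 0, 0, 0, 0, 0, 0, 1, 0, 0, 0, 0, 0, 0, 1])

```text
t: 13.6
eef_pos: [485.2, -204.7, 137.6]
orientation: [0.562, 3.09, -0.0]
ft_force: [-0.5, 1.2, -0.7]
opening: -0.0
```

Emit:
drive_tool(commands=[0, 0, 0, 0, 0, 0, 1, 0, 0, 0, 0, 0, 0, 1, 0, 0, 0, 0, 0, 0, 1, 0, 0, 0, 0, 0, 0, 1, 0, 0, 0, 0, 0, 0, 1])

```text
t: 14.02
eef_pos: [485.0, -204.6, 137.3]
orientation: [0.562, 3.091, -0.0]
ft_force: [-0.2, 0.3, 0.1]
opening: 0.3
```

Emit:
drive_tool(commands=[0, 0, 0, 0, 0, 1, 1, 0, 0, 0, 0, 0, 1, 1, 0, 0, 0, 0, 0, 0.8, 1, 0, 0, 0, 0, 0, 0.4, 1, 0, 0, 0, 0, 0, 0.3, 1])

```text
t: 14.43
eef_pos: [485.0, -204.5, 133.7]
orientation: [-0.562, -3.091, -0.0]
ft_force: [0.6, -0.4, 0.1]
opening: 0.0
```

Emit:
drive_tool(commands=[0, 0, 0, 0, 0, 0.3, 1, 0, 0, 0, 0, 0, 0.3, 1, 0, 0, 0, 0, 0, 0.3, 1, 0, 0, 0, 0, 0, 0.3, 1, 0, 0, 0, 0, 0, 0.3, 1])

```text
t: 14.85
eef_pos: [485.0, -204.6, 132.3]
orientation: [0.562, 3.091, 0.0]
ft_force: [-0.6, -0.1, -0.2]
opening: 0.2
```

Emit:
drive_tool(commands=[0, 0, 0, 0, 0, 0.3, 1, 0, 0, 0, 0, 0, 0.3, 1, 0, 0, 0, 0, 0, 0.3, 1, 0, 0, 0, 0, 0, 0.3, 1, 0, 0, 0, 0, 0, 0.3, 1])

```text
t: 15.27
eef_pos: [485.2, -204.7, 131.0]
orientation: [0.562, 3.09, -0.0]
ft_force: [0.4, -0.4, 5.2]
opening: -0.0
```

Emit:
drive_tool(commands=[0, 0, 0, 0, 0, 0.3, 1, 0, 0, 0, 0, 0, 0.3, 1, 0, 0, 0, 0, 0, 0.3, 1, 0, 0, 0, 0, 0, 0.3, 1, 0, 0, 0, 0, 0, 0.3, 1])

```text
t: 15.68
eef_pos: [485.2, -204.6, 129.5]
orientation: [0.562, 3.09, -0.0]
ft_force: [-0.2, -0.1, 5.0]
opening: -0.1
```

Emit:
drive_tool(commands=[0, 0, 0, 0, 0, 0.3, 1, 0, 0, 0, 0, 0, 0.3, 1, 0, 0, 0, 0, 0, 0.3, 1, 0, 0, 0, 0, 0, 0.3, 1, 0, 0, 0, 0, 0, 0.3, 1])

```text
t: 16.1
eef_pos: [485.2, -204.7, 128.0]
orientation: [0.562, 3.09, -0.0]
ft_force: [0.2, 0.6, 5.2]
opening: -0.1
```

Emit:
drive_tool(commands=[0, 0, 0, 0, 0, 0.3, 1, 0, 0, 0, 0, 0, 0.3, 1, 0, 0, 0, 0, 0, 0.3, 1, 0, 0, 0, 0, 0, 0.3, 1, 0, 0, 0, 0, 0, 0.3, 1])

```text
t: 16.52
eef_pos: [485.2, -204.6, 126.5]
orientation: [0.562, 3.09, -0.0]
ft_force: [-0.2, 0.2, 4.3]
opening: -0.0
```

Emit:
drive_tool(commands=[0, 0, 0, 0, 0, 0.3, 1, 0, 0, 0, 0, 0, 0.3, 1, 0, 0, 0, 0, 0, 0.3, 1, 0, 0, 0, 0, 0, 0.3, 1, 0, 0, 0, 0, 0, 0.3, 1])

```text
t: 16.93
eef_pos: [485.2, -204.7, 125.0]
orientation: [0.562, 3.09, -0.0]
ft_force: [-0.0, 0.1, 5.9]
opening: -0.0
```

Emit:
drive_tool(commands=[0, 0, 0, 0, 0, 0.3, 1, 0, 0, 0, 0, 0, 0.3, 1, 0, 0, 0, 0, 0, 0.3, 1, 0, 0, 0, 0, 0, 0.3, 1, 0, 0, 0, 0, 0, 0.3, 1])

```text
t: 17.35
eef_pos: [485.2, -204.7, 123.5]
orientation: [0.562, 3.09, -0.0]
ft_force: [-0.1, -0.1, 6.4]
opening: 0.2
```

Emit:
drive_tool(commands=[0, 0, 0, 0, 0, 0.3, 1, 0, 0, 0, 0, 0, 0.3, 1, 0, 0, 0, 0, 0, 0.3, 1, 0, 0, 0, 0, 0, 0.3, 1, 0, 0, 0, 0, 0, 0.3, 1])

```text
t: 17.77
eef_pos: [485.2, -204.6, 121.9]
orientation: [0.562, 3.09, -0.0]
ft_force: [-0.6, 0.5, 5.6]
opening: -0.2
```

Emit:
drive_tool(commands=[0, 0, 0, 0, 0, 0.3, 1, 0, 0, 0, 0, 0, 0.3, 1, 0, 0, 0, 0, 0, 0.3, 1, 0, 0, 0, 0, 0, 0.3, 1, 0, 0, 0, 0, 0, 0.3, 1])

```text
t: 18.18
eef_pos: [485.2, -204.7, 120.5]
orientation: [0.562, 3.09, -0.0]
ft_force: [-0.6, 1.2, 5.8]
opening: 0.3
```

Emit:
drive_tool(commands=[0, 0, 0, 0, 0, 0.3, 1, 0, 0, 0, 0, 0, 0.3, 1, 0, 0, 0, 0, 0, 0.3, 1, 0, 0, 0, 0, 0, 0.3, 1, 0, 0, 0, 0, 0, 0.3, 1])

```text
t: 18.6
eef_pos: [485.2, -204.7, 119.0]
orientation: [0.562, 3.09, -0.0]
ft_force: [-0.2, -0.1, 6.2]
opening: -0.3
```

Emit:
drive_tool(commands=[0, 0, 0, 0, 0, 0.3, 1, 0, 0, 0, 0, 0, 0.3, 1, 0, 0, 0, 0, 0, 0.3, 1, 0, 0, 0, 0, 0, 0.3, 1, 0, 0, 0, 0, 0, 0.3, 1])

```text
t: 19.02
eef_pos: [485.5, -204.8, 117.9]
orientation: [0.562, 3.09, -0.001]
ft_force: [-1.7, 0.3, 14.8]
opening: 0.0
```

The stop is felt, with the force rising to 14.8 N. I'll hold and read.

```bash
python3 -c "
from h import *
for i in range(3):
  cam('wrist'); s=r.sense(); print(s['t'],s['eef_pos'].round(2),s['ft_force'].round(2))"
```

```text
19.0667 [ 485.48 -204.81  117.82] [-2.03  0.44 13.96]
19.1167 [ 485.52 -204.81  117.9 ] [-0.87  1.26 11.9 ]
19.1667 [ 485.53 -204.84  117.9 ] [-0.71  0.41 13.09]
```

Emit:
drive_tool(commands=[0, 0, 0, 0, 0, 0.1, 1, 0, 0, 0, 0, 0, 0.1, 1, 0, 0, 0, 0, 0, 0, 1, 0, 0, 0, 0, 0, 0, 1, 0, 0, 0, 0, 0, 0, 1])

```text
t: 19.58
eef_pos: [485.5, -204.8, 117.8]
orientation: [0.562, 3.089, -0.001]
ft_force: [-0.2, 0.3, 13.7]
opening: 0.3
```

```bash
python3 -c "
from h import *
for i in range(3):
  cam('wrist'); s=r.sense(); print(s['t'],s['eef_pos'].round(2),s['ft_force'].round(2))"
```

```text
19.6333 [ 485.53 -204.82  117.76] [-1.67  0.7  14.8 ]
19.6833 [ 485.53 -204.83  117.75] [-0.27  0.97 13.75]
19.7333 [ 485.56 -204.83  117.77] [-0.08  0.22 13.62]
```

Emit:
drive_tool(commands=[0, 0, 0, 0, 0, 0.1, 1, 0, 0, 0, 0, 0, 0.1, 1, 0, 0, 0, 0, 0, 0, 1, 0, 0, 0, 0, 0, 0, 1, 0, 0, 0, 0, 0, 0, 1])

```text
t: 20.15
eef_pos: [485.6, -204.9, 117.6]
orientation: [0.562, 3.089, -0.001]
ft_force: [-1.6, 0.6, 15.0]
opening: -0.1
```

```bash
python3 -c "
from h import *
for i in range(6):
  cam('wrist'); s=r.sense(); print(s['t'],s['eef_pos'].round(2),s['ft_force'].round(2))"
```

```text
20.2 [ 485.59 -204.87  117.63] [-1.54  1.01 15.12]
20.25 [ 485.56 -204.86  117.61] [-0.75 -0.16 14.74]
20.3 [ 485.58 -204.83  117.63] [-1.38  0.52 14.59]
20.35 [ 485.59 -204.85  117.62] [-1.35  0.53 14.84]
20.4 [ 485.56 -204.86  117.62] [-1.17  0.37 14.86]
20.45 [ 485.59 -204.89  117.62] [-1.26  0.67 14.5 ]
```

It is steady at about 14.8 N. I'll trim slightly and hold for more than half a second.

Emit:
drive_tool(commands=[0, 0, 0, 0, 0, 0.05, 1, 0, 0, 0, 0, 0, 0, 1, 0, 0, 0, 0, 0, 0, 1, 0, 0, 0, 0, 0, 0, 1, 0, 0, 0, 0, 0, 0, 1])

```text
t: 20.87
eef_pos: [485.6, -204.9, 117.6]
orientation: [0.562, 3.089, -0.001]
ft_force: [-0.6, 1.4, 15.4]
opening: -0.2
```

Emit:
drive_tool(commands=[0, 0, 0, 0, 0, 0, 1, 0, 0, 0, 0, 0, 0, 1, 0, 0, 0, 0, 0, 0, 1, 0, 0, 0, 0, 0, 0, 1, 0, 0, 0, 0, 0, 0, 1])

```text
t: 21.28
eef_pos: [485.6, -204.9, 117.6]
orientation: [0.562, 3.089, -0.001]
ft_force: [-0.8, 1.0, 14.5]
opening: -0.2
```

```bash
python3 -c "
from h import *
for i in range(5):
  cam('wrist'); s=r.sense(); print(s['t'],s['eef_pos'].round(2),s['ft_force'].round(2))"
```

```text
21.3333 [ 485.57 -204.87  117.57] [-1.49  0.19 14.93]
21.3833 [ 485.58 -204.88  117.59] [-1.53  0.71 14.82]
21.4333 [ 485.59 -204.88  117.57] [-1.11 -0.32 15.37]
21.4833 [ 485.6  -204.88  117.57] [-1.64  0.   15.27]
21.5333 [ 485.61 -204.87  117.59] [-0.71  1.04 14.48]
```

I held 15.0 ± 0.5 N for over a second. Now I'll ease off and retreat straight up.

Emit:
drive_tool(commands=[0, 0, 0, 0, 0, -0.5, 1, 0, 0, 0, 0, 0, -1, 1, 0, 0, 0, 0, 0, -1.5, 1, 0, 0, 0, 0, 0, -3, 1, 0, 0, 0, 0, 0, -6, 1])

```text
t: 21.95
eef_pos: [484.6, -204.3, 128.6]
orientation: [-0.562, -3.09, -0.001]
ft_force: [-0.7, 0.4, -0.5]
opening: -0.0
```

Emit:
drive_tool(commands=[0, 0, 0, 0, 0, -15, 1, 0, 0, 0, 0, 0, -25, 1, 0, 0, 0, 0, 0, -30, 1, 0, 0, 0, 0, 0, -20, 1, 0, 0, 0, 0, 0, -10, 1])

```text
t: 22.37
eef_pos: [485.8, -205.0, 231.8]
orientation: [0.561, 3.088, -0.002]
ft_force: [0.3, -0.1, -0.2]
opening: 0.2
```

Emit:
drive_tool(commands=[0, 0, 0, -10, 0, 0, 1, 0, 0, 0, -25, 0, 0, 1, 0, 0, 0, -30, 0, 0, 1, 0, 0, 0, -25, 0, 0, 1, 0, 0, 0, -10, 0, 0, 1])

```text
t: 22.78
eef_pos: [581.2, -240.8, 227.2]
orientation: [-0.562, -3.091, -0.0]
ft_force: [-0.8, 1.6, 0.3]
opening: -0.5
```

Emit:
drive_tool(commands=[0, 0, 0, 0, 0, 0, 1, 0, 0, 0, 0, 0, 0, 1, 0, 0, 0, 0, 0, 0, 1, 0, 0, 0, 0, 0, 0, 1, 0, 0, 0, 0, 0, 0, 1])

```text
t: 23.2
eef_pos: [578.0, -239.5, 228.9]
orientation: [-0.562, -3.091, -0.0]
ft_force: [0.9, 0.1, -0.1]
opening: 0.0
```

```bash
python3 - <<'E'
from h import *
import pickle
goto(485,-205,200)
for i in ('wrist','top','side'):
  d=cam(i); save(d,i+'12'); pickle.dump(d,open(i+'12.pkl','wb'))
d=pickle.load(open('wrist12.pkl','rb'))
def lsq(q):
    q=np.array(q,float);A=np.c_[2*q,np.ones(len(q))];s=np.linalg.lstsq(A,(q**2).sum(1),rcond=None)[0];return s[:2].round(1),np.sqrt(s[2]+s[0]**2+s[1]**2).round(1)
hs=cv2.cvtColor(d['frame'],cv2.COLOR_BGR2HSV); m=cv2.inRange(hs,(22,120,60),(35,255,255)); m[220:]=0; m[:,:180]=0;m[:,400:]=0
ys,xs=np.where(m>0); P=np.array([atdepth(d,u,v) for u,v in zip(xs,ys)]); zt=np.percentile(P[:,2],95); T=P[P[:,2]>zt-3]; print('knob top z',np.median(T[:,2]).round(1),'c',((T.max(0)+T.min(0))/2).round(1),np.ptp(T,axis=0).round(1))
# lid points: ring near lid height
H,W=m.shape; Q=np.array([atdepth(d,u,v) for v in range(0,200,2) for u in range(180,400,2)])
rr=np.hypot(*(Q[:,:2]-[485,-204.8]).T); zl=np.median(T[:,2])-40
L=Q[(rr<48)&(rr>18)&(abs(Q[:,2]-zl)<3)]; A=np.c_[L[:,:2]-[485,-204.8],np.ones(len(L))]; s=np.linalg.lstsq(A,L[:,2],rcond=None)[0]; print('lid plane z',s[2].round(1),'tilt deg',np.degrees(np.hypot(s[0],s[1])).round(2),len(L),'minmax',L.min(0).round(1),L.max(0).round(1))
E
```

```text
t 23.2 pos [ 578.  -239.5  228.9] F [ 0.9  0.1 -0.1] tool delta [99.2 -0.4 28.9] len 103.0 yaw x-axis [-0.936  0.352  0.   ] z [-3.e-04  1.e-04 -1.e+00]
knob top z 119.9 c [ 489.9 -205.   244.8] [ 36.5  27.  253.2]
lid plane z 79.9 tilt deg 0.19 1904 minmax [ 440.  -250.5   77.6] [ 530.3 -160.2   82.6]
```

View pics/wrist12.png

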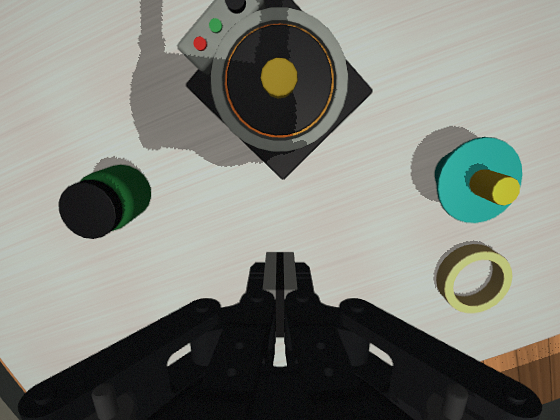

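View pics/side12.png

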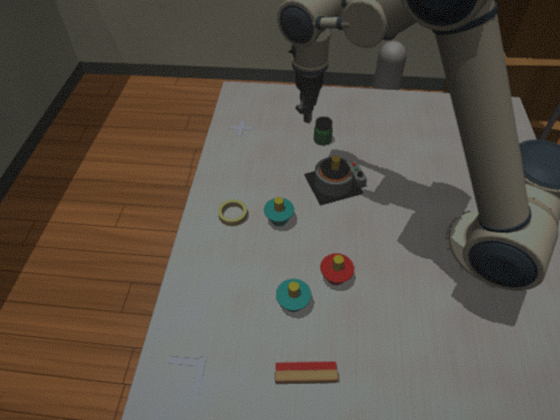

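The wrist view shows the pot centred in the nest at (279,77) with an even orange rim, and its lid tilt is 0.2°. In the side view the jar (323,130), tape (233,212) and squeegee (307,372) are where they started. Handing in.

```bash
python3 -c "
from workcell import r
print(r.hand_in())"
```

```text
the job is handed in; nothing more can be done
None
```

The steel pot with the yellow knob is in the orange nest, pressed down onto its stop. The job was handed in at about 23 s of the 64 s allowed.

- **Placing:** I gripped the pot by its knob and lowered it slowly until the nest took its weight, at the height I had predicted. Then I opened the fingers so it could centre itself.
- **Pressing:** I pressed on the knob top with shut fingers. The nest sank about 13 mm at 5–6 N, then the force rose sharply at the stop. I held 15.0 ± 0.5 N for over half a second; the highest reading was 15.4 N. I then eased off and moved the arm clear.

**Last checks:**
- **Pot position:** the lid is centred at about (485.1, -205.3), within 1 mm of the nest axis, with a tilt of 0.2°.
- **Sinking:** the knob top ended at about 120 mm, down from 132 mm.
- **Bystanders:** the jar, tape roll, squeegee and look-alike pots looked unmoved by eye in the final side picture.
- **Tool:** the force read about zero after the arm moved clear.

**Checks that disagreed:**
- **Side-camera outline:** it put the nest about 7 mm off in y, because the nest's wall was caught in the outline. I used the top and wrist cameras instead, which agreed within about 1 mm.
- **Wrist rim fit:** one fit of the partly hidden rim after placing was about 5 mm off, so I set it aside.
- **Final knob-centre fit:** a stray depth reading spoiled it, so I relied on the lid fit.

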